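Release the tab-locked cap of a brake valve

TASK

Take the red transport cap off the brake valve's port: squeeze its two side tabs together and, keeping them squeezed, turn it gently anticlockwise (seen from above) until you feel it reach its stop, then lift it off. Never force it against its lock, neither turning nor pulling. Stand it upright in the empty bay of the grey tray and let go, leaving the blue cap where it stands.

Things in the scene. Friction and masses are not known exactly. Their poses are not given: they have to be found in the camera images.
- red_cap: red cap, loose, 80 to 150 g. Origin: centre of its underside, z up its axis. Black spigot 26 mm across, 14 mm long (1.5 mm play in the bore), red disc 54 mm across on it (z 14 to 21 mm) that rests on the port flange, then two upright tabs. Two ears (10 mm wide, to 37 mm from the axis) at -40 and 140 degrees from x run under the valve's steel ledges. Off the valve it stands on its spigot.
- red_cap_center (a point): point on the red cap's axis 52 mm above its underside, midway between the tabs, at the height to grip them; axes as the cap's. The tabs stand at +y and -y, each 24 mm wide along x, 5 mm thick, from 30 mm below this point to 18 mm above it, outer faces 58 mm apart. Tips of fingers beside the tabs may reach 20 mm below this point; the steel ledges begin 25 mm below it.
- tab_left (a joint): inward travel of the tab at the cap's +y: 0 out, 0.006 m fully squeezed (spring 4 N at rest, 7 N fully in; 46 mm over both tabs then). At its foot a tooth reaches 34 mm from the axis, between two steel posts on the flange that stop the cap from turning; in by 0.005 it passes them. Keep it squeezed until the cap is 20 mm up, or the tooth catches under a ledge.
- tab_right (a joint): the same for the tab at the cap's -y.
- brake_valve: aluminium brake valve bolted to the bench. Origin: centre of its underside, z up; steel foot 170 mm (x) by 110 mm (y), grey port flange 94 mm square on top, its surface 68 mm above the bench, with a bore 29 mm across that holds the cap's spigot. The locked cap's axes are parallel to the valve's.
- lock_ring: the steel lock on the flange; origin at the centre of the port's mouth, axes as the valve's. Two ledges (31 to 43 mm out, tops 13 mm over the flange), four small posts beside the teeth and one yellow stop. More than 30 N between cap and lock (turning or pulling) breaks it: about 0.9 N m against the stop. Pressing the cap down on the flange is harmless.
- port_top (a point): the lock again, same point: anticlockwise from the locked place the cap turns 36 to 76 degrees, differing from valve to valve and not measured, until one ear meets the yellow stop; turning freely takes under 0.2 N m. Only in the last 5 degrees before the stop are the ears clear of the ledges, so that the cap lifts freely; before, it catches after 2.5 mm of lift.
- empty_bay (a point): centre of the inner floor (5 mm above the bench) of the empty bay of the grey tray, axes as the tray's. The bay is 127 mm along x and 150 mm along y, walls 26 mm high. The tray is fixed, 270 by 160 mm, and stands left or right of the valve.
- blue_cap_center (a point): blue cap, loose, same shape and size as the red one, standing in the tray's other bay, which lies on the +x side of the empty bay; this point is on its axis, 35 mm above its foot. To be left alone.

How it is judged (in metres and radians):
On the way, in this order (a step that is already met when the one before it is completed fails the run):
1. the red cap, still down on the port, has been turned at least 0.5 rad out of its locked place (angle between the x axis of red_cap and the x axis of brake_valve, either way round above 0.5 rad and z of red_cap in the frame of brake_valve below 0.06 m), for 0.1 s.
2. the red cap is lifted clear of the port (z of red_cap in the frame of brake_valve above 0.09 m), for 0.1 s.
At the end, for the whole second after the job is handed in: The red cap stands upright (within 0.2 rad) and at rest on the floor of the tray's empty bay, its axis within 45 mm (tray x) and 55 mm (tray y) of the bay's centre, released (x of red_cap_center in the frame of empty_bay between -0.045 and 0.045 m and y of red_cap_center in the frame of empty_bay between -0.055 and 0.055 m and z of red_cap_center in the frame of empty_bay below 0.058 m and angle between red_cap's own z axis and vertical below 0.2 rad and linear speed of red_cap below 0.02 m/s); the robot touches nothing.
It fails at once if the red cap was forced against its lock with more than 30 N (contact force between red_cap and lock_ring above 30 N).
It fails at once if the blue cap was moved more than 30 mm or tipped over (distance of blue_cap_center from where it was at the start of the episode above 0.03 m).
It also fails if it takes over 64 s, if anything falls off the work surface, if the arm or the gripper's body presses on something with over 40 N, if the wrist force passes 120 N, or if a joint passes its speed limit or range.

ROBOT

A 6-joint arm with a two-finger parallel gripper is mounted at the origin on the work surface. World frame = base frame: x ahead of the robot, y to its left, z up, the work surface at z = 0. Lengths are in mm, angles in rad, forces in N, time in s.
With the tool pointing down it reaches from about 275 to 750 mm from the base axis. Payload 10.2 kg.
Tool frame: the origin (TCP) lies midway between the tips of the shut fingers; the grasp point (between the pads) lies 19 mm behind it (ctrl.grasp_offset is the distance from the TCP to the grasp point, in mm); z points along the fingers, y is the line along which they close (so a half turn about z gives the same grasp; the last joint's range is limited). The gripper opens to 85 mm and grips with 20 to 120 N. Pads are 22 mm wide; open, the fingers measure 114 mm over their backs; the gripper's body (76 mm by 85 mm) begins 54 mm behind the grasp point. The pads swing forward as they close: fully open they stand 13 mm farther back than shut.
Start: joints at [0.96, 0.313, 1.498, -0, 1.331, -0.223], TCP at [198.543, 486.016, 195.494] pointing down, gripper open.
Joint ranges: [-2.94, 2.94], [-0.97, 2.17], [0.19, 2.56], [-1.23, 4.37], [0.02, 3.11], [-2.88, 2.88]. Speed limits (rad/s): [2.39, 2.39, 3.01, 3.14, 3.14, 3.14].

INTERFACE

Orientations are given as a unit quaternion [w, x, y, z].
In Python, from rig import ctrl, viewer, models gives the robot as it stands. The module is installed in compiled form; this text tells all that it offers.
- The arm moves only by the shell command python3 -m pendant 'ROWS' [OPENING] [FORCE]. ROWS is text: rows parted by semicolons, each of 4 numbers parted by spaces: the shift along the tool's x, y, z in m, then the turn about the tool's z in rad. In form: x y z yaw; .... A call has 1 to 10 rows; each row shifts and turns the commanded pose from where the row before left it, along the tool's axes as they then stand; what a row does not reach is not made up. A row lasts 1/8 s, in which the tool goes at most 62.5 mm and 10.7 degrees, less where a joint would pass 70% of its speed; a pose out of reach is approached as far as the arm can. A call is refused whole if a number of a shift passes 0.0625 or a number of a turn 0.188, either way. A call with a gripper value outside its range is refused whole. OPENING is the opening, from 0 (shut) to 1 (fully open), set as the call begins (- or left out, the last holds). The fingers move at their own pace and stop on an object; FORCE is the grip in N (left out, the last holds). Time passes only in rows, so rows that do not move let the fingers close. It gives the time, the measured TCP pose, the force, the opening and the grip force at its end, in the units of the state.
- ctrl.sense(): the state, without advancing time (a new reading comes with each control period).
- viewer.capture(name): name is "scene" or "top"; returns a dict with "color" (400x640x3 uint8, red, green, blue), "vertical_fov" (degrees; the focal length in pixels is half the picture's height over the tangent of half this angle, whatever the lens; pixels are square), "cx", "cy" (the principal point, pixels), "pose" (4x4, takes a point from camera to world coordinates). Camera axes: x right, y down, z forward; pixel columns grow to the right and rows downward; lengths in mm; the calibration is good to about 2 mm. A picture is of the moment at which its call begins. There is no depth.
- ctrl.finish_job(): hands the job in; it is judged then, once.
Trained networks look in the newest picture that a camera, given by its name, has taken for a name from the list of things; names that differ only in an ending like _2 or _b are one class to them, and where a whole thing is asked for, a point or a joint stands for the part that bears it (a point fixed in the world has none). Each returns a list of dicts, best first, with "p" (0 to 1); they miss things now and then, are a little off and sometimes report something else, mostly with a low value. They report only what shows in the picture. A call takes as long as a camera call.
- models.boxes_of(camera, query): "at" ([x, y, z] in mm, in world coordinates, good to about 4 mm: the middle of the surface that is visible of it).
The state is a dict: "time_s": time; "joints": joint angles; "dq": joint speeds; "tau": joint torques, N m; "eef_pos": TCP position; "ee_rot": TCP orientation; "force": force on the tool from outside, world axes, zero at the start; "wrist_torque": the same for the moment, N m; "grip_width": opening from 0.0 (shut) to 1.0 (fully open); "grip_force": force on a finger pad.
Only numpy, scipy, OpenCV 4.12 (cv2) and the standard library are available. Lean on these libraries where they do the work, as an engineer would, in place of code of your own. Each camera call takes 0.05 s, during which the arm holds its last target. There are 200 camera calls.

## Working session

There is one attempt and no reset: what is moved stays moved. The work goes in short steps, Python scripts to look and compute and a shell command to move; the robot and the scene stay as the last step left them, time stands still between calls to the robot, and variables do not carry over. Pictures are saved under pics/ and viewed, at most 10 in all, crops included, and the job is handed in when it is done.

```bash
mkdir -p pics
cat > h.py <<'E'
from rig import ctrl, viewer, models
import numpy as np, cv2
def cap(n,f=None):
    c=viewer.capture(n)
    if f: cv2.imwrite('pics/'+f,c['color'][:,:,::-1])
    return c
def ray(c,u,v,z):
    f=200/np.tan(np.radians(c['vertical_fov'])/2); P=np.array(c['pose'])
    d=P[:3,:3]@np.array([(u-c['cx'])/f,(v-c['cy'])/f,1]); o=P[:3,3]
    return o+d*(z-o[2])/d[2]
def pix(c,p):
    f=200/np.tan(np.radians(c['vertical_fov'])/2); P=np.array(c['pose'])
    q=P[:3,:3].T@(np.array(p)-P[:3,3]); return q[:2]/q[2]*f+[c['cx'],c['cy']]
E
python3 - <<'E'
from h import *
for n in ('top','scene'):
    c=cap(n,n+'1.png'); print(n,c['vertical_fov'],c['cx'],c['cy'],np.round(c['pose'],3).tolist())
    for q in ('red_cap','brake_valve','lock_ring','blue_cap_center','tab_left'):
        print(q,[(np.round(b['at']).tolist(),round(b['p'],2)) for b in models.boxes_of(n,q)[:3]])
print(ctrl.sense(),ctrl.grasp_offset)
E
```

```text
top 53.43748758453634 322.0383446838577 204.86043564899674 [[0.001, -0.98, 0.199, 361.407], [-1.0, 0.0, 0.004, 0.265], [-0.004, -0.199, -0.98, 967.449], [0.0, 0.0, 0.0, 1.0]]
red_cap [([543.0, 62.0, 74.0], 0.96)]
brake_valve [([524.0, 54.0, 50.0], 0.87)]
lock_ring [([540.0, 56.0, 75.0], 0.57)]
blue_cap_center [([574.0, -312.0, 24.0], 0.84)]
tab_left [([554.0, 80.0, 117.0], 0.62), ([522.0, 56.0, 54.0], 0.36)]
scene 45.36981600085924 319.8808785859019 199.56163478364832 [[-0.841, 0.396, -0.369, 912.945], [0.541, 0.62, -0.568, 578.547], [0.003, -0.677, -0.736, 843.75], [0.0, 0.0, 0.0, 1.0]]
red_cap [([545.0, 54.0, 89.0], 0.67), ([563.0, 86.0, 44.0], 0.27)]
brake_valve [([567.0, 90.0, 46.0], 0.65), ([532.0, 37.0, 105.0], 0.22)]
lock_ring [([546.0, 83.0, 79.0], 0.66)]
blue_cap_center [([575.0, -305.0, 31.0], 0.78)]
tab_left [([556.0, 91.0, 103.0], 0.48)]
{'time_s': 0.6, 'joints': array([ 9.59605121e-01,  3.12939988e-01,  1.49773424e+00,  2.51524546e-05,
        1.33099797e+00, -2.23390009e-01]), 'dq': array([ 1.68119483e-03,  8.89927457e-04,  1.83128165e-05, -1.05792284e-03,
       -3.39271268e-04, -4.11211280e-04]), 'tau': array([-2.91640299e-04, -4.12030470e+01, -2.59836423e+01, -1.86771913e-04,
        4.66774109e-04,  4.43705062e-06]), 'eef_pos': array([198.5265085 , 486.00954551, 195.46080088]), 'ee_rot': array([-2.72875910e-05,  1.92690784e-01,  9.81259527e-01, -3.14095036e-05]), 'force': array([ 0.67057694,  1.03165875, -0.16608501]), 'wrist_torque': array([ 0.00574749, -0.03334999, -0.02244057]), 'grip_force': 0.0, 'grip_width': 0.999912699106876} 18.700000000000003
```

Run:
```python
import cv2
a=cv2.imread('pics/top1.png');cv2.imwrite('pics/topc.png',cv2.resize(a[60:210,210:390],None,fx=4,fy=4,interpolation=2))
```

```text
(no output)
```

View pics/top1.png

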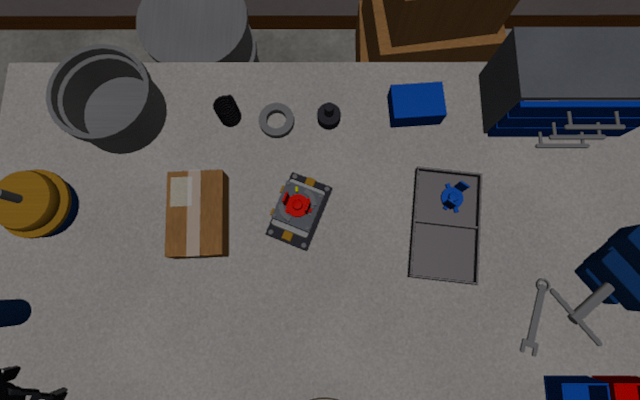

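View pics/topc.png

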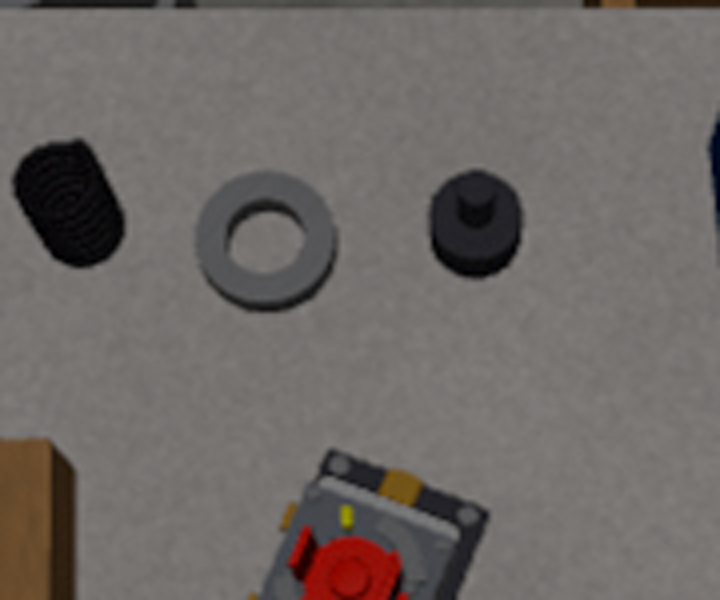

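The valve is at about (298,210) px and turned. The tray is at (447,225), with its empty bay nearest the robot (445,253). I need a closer crop of the valve from both cameras.

Run:
```python
from h import *
a=cv2.imread('pics/top1.png');A=cv2.resize(a[165:255,255:345],None,fx=6,fy=6,interpolation=2)
c=cap('scene');b=cv2.imread('pics/scene1.png');u,v=pix(c,[535,60,80]).astype(int);print(u,v)
B=cv2.resize(b[v-54:v+54,u-50:u+0+50],None,fx=5,fy=5,interpolation=2)
im=np.zeros((540,1040,3),np.uint8);
im[:540,:540]=A;im[:540,540:]=B
cv2.imwrite('pics/c2.png',cv2.resize(im,(800,415)))
cv2.imwrite('pics/A.png',A)
print(u-50,v-54)
```

```text
336 221
286 167
```

View pics/A.png

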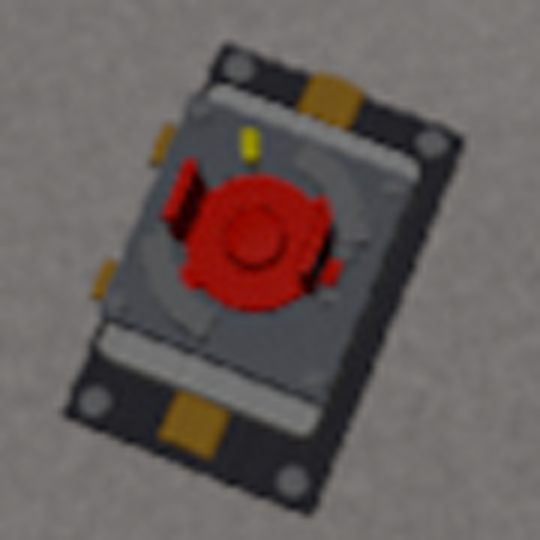

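View pics/c2.png

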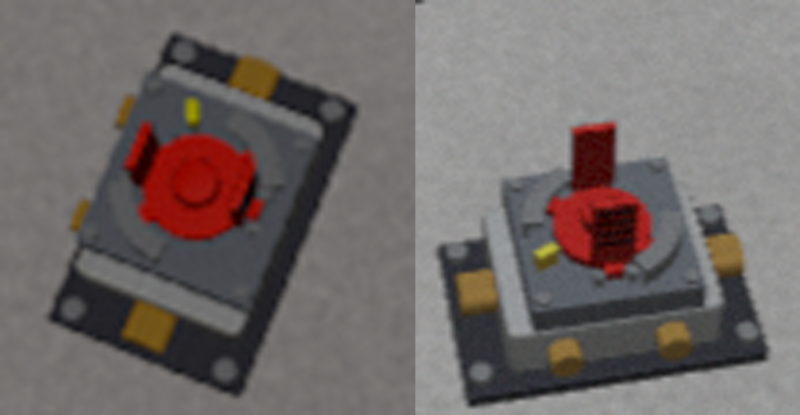

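Run:
```python
from h import *
t=cap('top');s=cap('scene')
A=lambda u,v,z:ray(t,255+u/6,165+v/6,z)
r=lambda x:np.round(x,1).tolist()
foot=[A(u,v,8)[:2] for u,v in((225,42),(463,138),(312,513),(68,412))]
print('foot',r(foot),'mean',r(np.mean(foot,0)),[r(np.linalg.norm(foot[i]-foot[i-1])) for i in range(4)])
for a,b in((3,0),(2,1)):
    d=foot[b]-foot[a];print('xang',np.degrees(np.arctan2(d[1],d[0])))
print('disc top',r(A(256,242,73)),'scene',r(ray(s,334.5,226.2,74)))
# red segmentation in both views for disc fit by projection of knobless model: disc ring
c=np.array([*np.mean(foot,0),0])
print('tab L',r(A(185,200,108)),'tab R top',r(A(322,222,124)))
print('stop',r(A(250,140,74)),)
rim=[ray(t,u,v,31)[:2] for u,v in((416,168),(481,174),(477,284),(409,278))]
print('tray',r(rim),r(np.mean(rim,0)),[r(np.linalg.norm(rim[i]-rim[i-1])) for i in range(4)])
d=rim[0]-rim[3];print(np.degrees(np.arctan2(d[1],d[0])));d/=np.linalg.norm(d)
print('bay',r(np.mean(rim,0)-66*d))
# optimise pose from red mask of both cameras
from scipy.optimize import minimize
masks=[]
for cc in(t,s):
    im=cc['color'].astype(int);masks.append((im[...,0]>70)&(im[...,1]<50)&(im[...,2]<50))
def hull(p):
    x,y,a=p;out=[]
    R=np.array([[np.cos(a),-np.sin(a)],[np.sin(a),np.cos(a)]])
    th=np.linspace(0,2*np.pi,40)
    parts=[]
    disc=27*np.c_[np.cos(th),np.sin(th)]
    parts.append([(disc,z) for z in(68,75)])
    for sg in(1,-1):
        q=np.array([[-12,24],[12,24],[12,29],[-12,29]])*sg
        parts.append([(q,z) for z in(76,124)])
    for an in(-40,140):
        e=np.radians(an);E=np.array([[np.cos(e),-np.sin(e)],[np.sin(e),np.cos(e)]])
        q=np.array([[20,-5],[37,-5],[37,5],[20,5]])@E.T
        parts.append([(q,z) for z in(70,75)])
    return [[np.array([[*(R@v+[x,y]),z] for q,z in pt for v in q])for pt in parts]][0]
S=4
def cost(p):
    tot=0
    H=hull(p)
    for cc,m in zip((t,s),masks):
        u0,v0=(pix(cc,[535,58,85])-45).astype(int)
        I=np.zeros((90*S,90*S),np.uint8)
        for pts in H:
            P=np.array([pix(cc,q) for q in pts]);P=((P-[u0,v0]+.5)*S*16).astype(np.int32).reshape(-1,1,2)
            cv2.fillConvexPoly(I,cv2.convexHull(P),255,shift=4)
        I=cv2.resize(I,(90,90),interpolation=cv2.INTER_AREA)/255.
        tot+=np.abs(I-m[v0:v0+90,u0:u0+90]).sum()
    return tot
x0=[*A(256,242,73)[:2],np.radians(-23)]
b=minimize(cost,x0,method='Nelder-Mead',options=dict(initial_simplex=[x0,[x0[0]+6,x0[1],x0[2]],[x0[0],x0[1]+6,x0[2]],[x0[0],x0[1],x0[2]+.1]]))
print(b.x,np.degrees(b.x[2]),b.fun,cost(x0),[m.sum() for m in masks])
q=ctrl.sense()['ee_rot']
from scipy.spatial.transform import Rotation as Ro
print(Ro.from_quat([q[1],q[2],q[3],q[0]]).as_matrix().round(3))
```

```text
foot [[640.1, 78.1], [598.8, -21.1], [443.9, 40.2], [484.7, 139.3]] mean [541.9, 59.1] [167.1, 107.5, 166.6, 107.2]
xang -21.483890167437355
xang -21.58452109438021
disc top [541.8, 59.7, 73.0] scene [542.2, 63.7, 74.0]
tab L [550.6, 83.8, 108.0] tab R top [538.9, 32.6, 124.0]
stop [581.7, 62.5, 74.0]
tray [[643.5, -226.1], [628.2, -383.8], [365.0, -353.9], [378.5, -197.6]] [503.8, -290.4] [266.5, 158.5, 264.9, 156.8]
-6.132407791385893
bay [438.2, -283.3]
[ 5.42587511e+02  6.12351857e+01 -3.91080580e-01] -22.407266680153267 492.96862745098036 512.4117647058823 [np.int64(902), np.int64(784)]
[[-0.926  0.378  0.   ]
 [ 0.378  0.926  0.   ]
 [-0.     0.    -1.   ]]
```

```bash
python3 -m pendant '-.048 -.0264 0 0;-.048 -.0264 0 0;-.048 -.0264 0 0;-.048 -.0264 0 0;-.048 -.0264 0 0;-.048 -.0264 0 0;-.048 -.0264 0 0;-.048 -.0264 0 0;-.048 -.0264 0 0;-.048 -.0264 0 0' 1 40; python3 -m pendant '0 0 0 0;0 0 0 0'
cat >> h.py <<'E'
from scipy.spatial.transform import Rotation as Ro
def err(x,y,z,yaw):
    s=ctrl.sense();q=s['ee_rot'];R=Ro.from_quat([q[1],q[2],q[3],q[0]]).as_matrix()
    dy=(np.degrees(np.arctan2(R[1,1],R[0,1]))-yaw+90)%180-90
    print('t',s['time_s'],'tcp',s['eef_pos'].round(1),'delta tool mm',(R.T@(np.array([x,y,z])-s['eef_pos'])).round(1),'tool yaw rad',round(np.radians(dy),3),'q',s['joints'].round(2))
    return R
E
python3 - <<'E'
from h import *
err(542.2,60.7,88,68.2)
for n in('top','scene'): cap(n,n+'2.png')
E
```

```text
time_s: 2.0
eef_pos: [544.0, 58.5, 195.6]
ee_rot: [0.0, 0.193, 0.981, 0.0]
force: [1.9, 0.3, 0.8]
grip_width: 0.999
grip_force: 0.0
time_s: 2.25
eef_pos: [542.7, 60.4, 195.3]
ee_rot: [-0.0, 0.193, 0.981, 0.0]
force: [-0.7, 0.7, -0.2]
grip_width: 0.998
grip_force: 0.0
t 2.25 tcp [542.7  60.4 195.3] delta tool mm [  0.5   0.  107.3] tool yaw rad -0.007 q [-0.1   0.36  1.43  0.    1.35 -1.29]
```

```bash
python3 -m pendant '0.0005 0 .04 -.007;0 0 .03 0;0 0 .02 0;0 0 .01 0;0 0 .007 0;0 0 0 0;0 0 0 0'
python3 - <<'E'
from h import *
err(542.2,60.7,88,68.2)
for n in('top','scene'): cap(n,n+'3.png')
a=cv2.imread('pics/top3.png')[165:255,255:345];b=cv2.imread('pics/scene3.png')[151:271,276:396]
cv2.imwrite('pics/c3.png',np.hstack([cv2.resize(a,(400,400),interpolation=2),cv2.resize(b,(400,400),interpolation=2)]))
E
```

```text
time_s: 3.22
eef_pos: [543.0, 60.3, 89.2]
ee_rot: [0.001, 0.189, 0.982, 0.0]
force: [0.5, 0.5, -0.8]
grip_width: 1.0
grip_force: 0.0
t 3.225 tcp [543.   60.3  89.2] delta tool mm [0.8 0.1 1.2] tool yaw rad -0.0 q [-0.1   0.46  1.57  0.    1.1  -1.29]
```

View pics/c3.png

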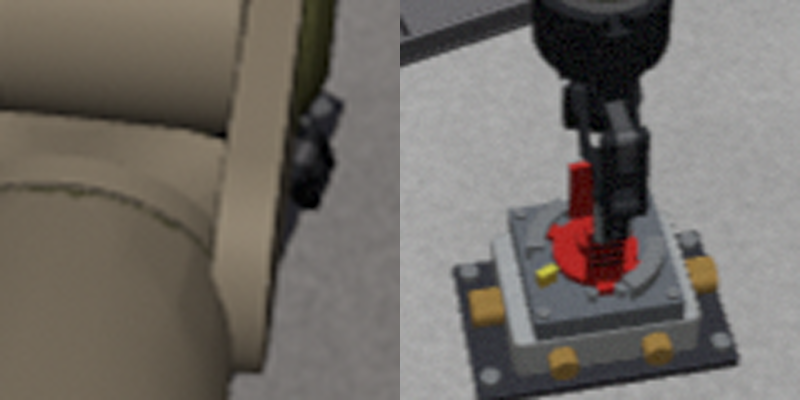

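The scene half of the crop shows the near finger outside the +y tab, at about (615,215). It looks shifted sideways a little, so I'll overlay models to check.

Run:
```python
from h import *
c=cap('scene');im=cv2.imread('pics/scene3.png')
u0,v0=286,150;S=7;I=cv2.resize(im[v0:v0+85,u0:u0+105],None,fx=S,fy=S,interpolation=2)
def box(cx,cy,a,xs,ys,zs,col):
    R=np.array([[np.cos(a),-np.sin(a)],[np.sin(a),np.cos(a)]])
    P=np.array([pix(c,[*(R@[x,y]+[cx,cy]),z]) for z in zs for x,y in((xs[0],ys[0]),(xs[1],ys[0]),(xs[1],ys[1]),(xs[0],ys[1]))])
    P=((P+.5-[u0,v0])*S).astype(int)
    for k in(P[:4],P[4:]): cv2.polylines(I,[k.reshape(-1,1,2)],True,col,1)
    for i in range(4): cv2.line(I,tuple(map(int,P[i])),tuple(map(int,P[i+4])),col,1)
a=np.radians(-21.8)
for y in((24,29),(-29,-24)): box(542.3,60.7,a,(-12,12),y,(76,124),(0,255,0))
for y in((42.5,57),(-57,-42.5)): box(543,60.3,a,(-11,11),y,(102,140),(255,255,0))
box(542.3,60.7,a,(-47,47),(-47,47),(60,68),(255,0,255))
cv2.imwrite('pics/c4.png',I)
```

```text
(no output)
```

View pics/c4.png

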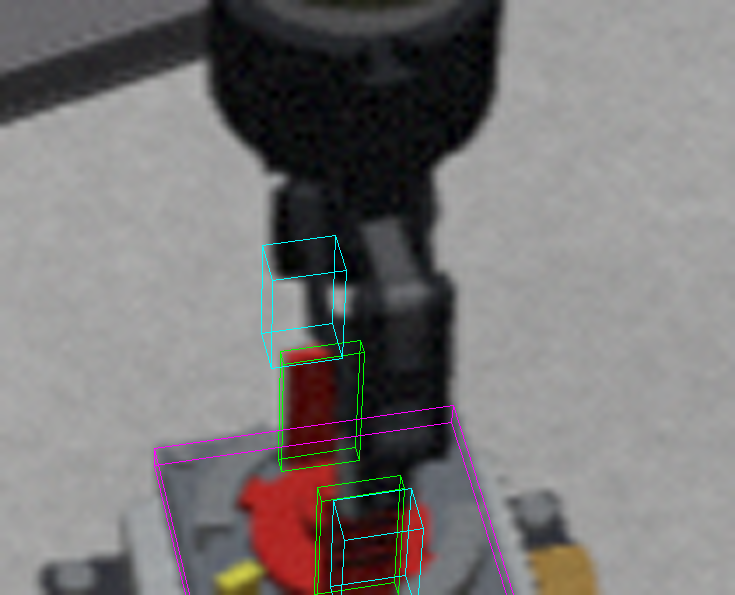

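Run:
```python
from h import *
t=cap('top')
print('top -y pad',pix(t,[526,20,102]),pix(t,[521.5,7,110]),pix(t,[521.5,7,150]),'seen dark ~',255+310*.225,165+150*.225)
c=cap('scene');im=c['color'][:,:,::-1]
u0,v0=300,165;S=8;I=cv2.resize(im[v0:v0+70,u0:u0+70],None,fx=S,fy=S,interpolation=2)
I=(255*(I/255.)**.45).astype(np.uint8)
y=np.array([.371,.929])
def P(d,z): return tuple(map(int,(pix(c,[*(np.array([543,60.3])+y*d),z])+.5-[u0,v0])*S))
for d,col in((0,(255,255,255)),(50,(255,255,0)),(-50,(0,255,255))):
    cv2.line(I,P(d,102),P(d,162),col,1)
    for z in(102,122,142,162): cv2.circle(I,P(d,z),3,col,-1)
cv2.imwrite('pics/c5.png',I)
```

```text
top -y pad [314.660562   209.73133217] [320.49336472 211.06425381] [320.34869136 207.56193883] seen dark ~ 324.75 198.75
```

View pics/c5.png

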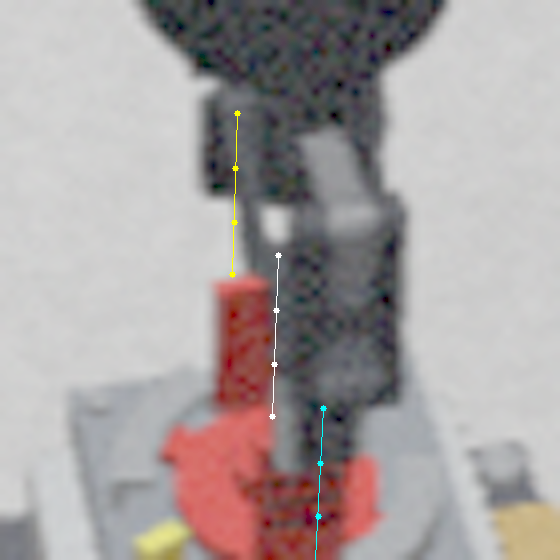

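```bash
python3 -m pendant '0 0 0 0;0 0 0 0;0 0 0 0;0 0 0 0' 0.72 20; python3 -c "
from h import *
c=cap('scene');I=cv2.resize(c['color'][165:235,300:370,::-1],None,fx=7,fy=7,interpolation=2)
cv2.imwrite('pics/c6.png',(255*(I/255.)**.45).astype(np.uint8))"
```

```text
time_s: 3.98
eef_pos: [542.6, 60.3, 88.5]
ee_rot: [-0.0, 0.189, 0.982, -0.0]
force: [-0.3, 0.2, -0.1]
grip_width: 0.72
grip_force: 0.0
```

View pics/c6.png

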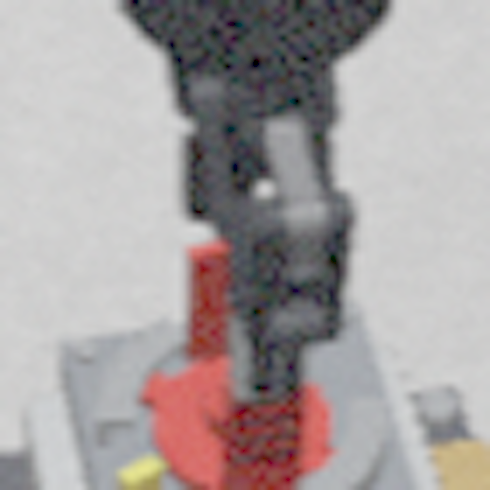

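Run:
```python
from h import *
c=cap('scene');y=np.array([.371,.929]);x=np.array([-.93,.37])
for f,z,d0 in(('scene2.png',195.3,45),('scene3.png',89,45)):
    o=np.array([542.7,60.4])
    for d in(-d0,0,d0): print(f,d,'z+13',pix(c,[*(o+y*d),z+13]).round(),'z+73',pix(c,[*(o+y*d),z+73]).round())
im=cv2.imread('pics/scene2.png').astype(int);v=im.max(2);r=im[...,2]-im[...,1]>35
for row in range(90,220,2):
    print(row,''.join('R' if r[row,k] else '#' if v[row,k]<55 else '+' if v[row,k]<90 else '.' for k in range(285,395)))
```

```text
scene2.png -45 z+13 [330. 164.] z+73 [331. 140.]
scene2.png 0 z+13 [335. 180.] z+73 [336. 156.]
scene2.png 45 z+13 [340. 197.] z+73 [342. 173.]
scene3.png -45 z+13 [329. 201.] z+73 [330. 180.]
scene3.png 0 z+13 [334. 216.] z+73 [335. 196.]
scene3.png 45 z+13 [339. 233.] z+73 [340. 214.]
90 +++++++........................+#####++++######+++++++++#+++++++++++++++++++++................................
92 ...............................############+++++#############+++++++++#######+................................
94 ...............................####+++############++++#+++++############+####+................................
96 ...............................#####++++++##########################+++++####.................................
98 ...............................#######++++++++++++++####++##+++++++++++######.................................
100 ...............................###########++++++++++++++++++++++++++#########.................................
102 ...............................#################++++++++++++++##############+.................................
104 ........
[... 5957 characters left out ...]
..........
208 ..........................................RRRRRRRRRR+.........................................................
210 ..........................................RRRRRRRRRR+.........+...............................................
212 ..........................................RRRRRRRRRR+.........................................................
214 ........................................++RRRRRRRRRR+.........................................................
216 ..........................++..........+..+RRRRRRRRRRRRR.......................................................
218 ........................+...........RRR.RRRRRRRRRRRRRRRRRRR...................................................
```

```bash
python3 -m pendant '0 0 0 0;0 0 0 0;0 0 0 0;0 0 0 0;0 0 0 0' 0.45 20;  python3 - <<'E'
from h import *
c=cap('scene','scene6.png');im=cv2.imread('pics/scene6.png').astype(int);v=im.max(2);r=im[...,2]-im[...,1]>35
print(ctrl.sense()['wrist_torque'])
for row in range(170,250,2):
    print(row,''.join('R' if r[row,k] else '#' if v[row,k]<55 else '+' if v[row,k]<90 else '.' for k in range(310,370)))
E
```

```text
time_s: 4.7
eef_pos: [542.6, 60.3, 88.5]
ee_rot: [0.0, 0.189, 0.982, -0.0]
force: [-0.3, 0.5, -0.0]
grip_width: 0.454
grip_force: 0.0
[-0.03083439 -0.02096936  0.01048736]
170 ...........###############################+.................
172 .............+##########################+...................
174 ..............#######################+......................
176 ..............+######################+......................
178 ...............#######################......................
180 ...............+######################......................
182 ................+###########+++++#####......................
184 ................############+....+###.......................
186 .................###########+....+###.......................
188 ..................+#########+....+###.......................
190 .................+###########.....+##.......................
192 .................+###########+....+##.......................
194 .................+############.....+#++.....................
196 .................+############+.....+##+....................
198 ..............
[... 971 characters left out ...]
.+RRRRRRRRRRRR###RRRRRRRRRR..............+........
230 .............RRRRRRRRRR######R#RRRRRRR......+...............
232 ..+...........RRRRRRRRRRRRRRRRRRRRR........+................
234 ...+...........++RRRRRRRRRRRRRRR+........++.................
236 ....................++RRRRRRRRR...+...++++..................
238 ..........................RRRR+++..+++++...............+++++
240 ....+.................+++.......+..++..........++......+#+++
242 ....+.........................................+++++.....++++
244 .....+.........................++++++++++++###+##++.....++++
246 .....+..++.......+++++++++#+###++++#+###+++++++#+++.....++++
248 ......+++++++###+#++###+#+#####+#+++++++.........+++++++++++
```

Run:
```python
from h import *
c=cap('top','top6.png');y=np.array([.371,.929])
print('start',pix(c,[198.5,486,208]),pix(c,[198.5+17,486+42,208]),pix(c,[198.5-17,486-42,208]),pix(c,[198.5,486,270]))
o=np.array([542.6,60.3])
for d in(-57,-42,-20,20): print(d,pix(c,[*(o+y*d),100]).round(),pix(c,[*(o+y*d),160]).round())
for f,rs,cs in(('top1.png',range(340,400,2),range(0,110)),('top3.png',range(165,240,2),range(270,345)),('top6.png',range(165,240,2),range(270,345))):
    im=cv2.imread('pics/'+f).astype(int);v=im.max(2);r=im[...,2]-im[...,1]>60;print(f)
    for row in rs: print(row,''.join('R' if r[row,k] else '#' if v[row,k]<45 else '+' if v[row,k]<75 else '.' for k in cs))
```

```text
start [ 53.16996213 377.83308032] [ 31.23862359 367.75200593] [ 75.32003155 388.01469771] [ 28.00887641 386.42626967]
-57 [320. 212.] [320. 207.]
-42 [314. 209.] [313. 204.]
-20 [305. 206.] [304. 200.]
20 [288. 199.] [286. 193.]
top1.png
340 ..............................................................................................................
342 ..............................................................................................................
344 ..............................................................................................................
346 ..............................................................................................................
348 ..............................................................................................................
350 ..............................................................................................................
352 ..............................................................................................................
354 .....................................................
[... 7985 characters left out ...]
...............................##...........................
225 ..............................................#+...........................
227 ..............................................#............................
229 ................................+.............+............................
231 .................................+...........++............................
233 .................................++..........++............................
235 .................................+++.........#.............................
237 .................................+++.........#.............................
239 ................................++++.........+.............................
```

Run:
```python
from h import *
c=cap('scene');y=np.array([.371,.929]);o=np.array([542.6,60.3])
for d in(19,24,29): print(d,[(z,pix(c,[*(o+y*d),z]).round(1).tolist()) for z in(90,100,110,120,130)])
```

```text
19 [(90, [335.6, 227.3]), (100, [335.7, 224.1]), (110, [335.9, 220.9]), (120, [336.0, 217.7]), (130, [336.1, 214.4])]
24 [(90, [336.1, 229.1]), (100, [336.2, 226.0]), (110, [336.4, 222.8]), (120, [336.5, 219.6]), (130, [336.7, 216.3])]
29 [(90, [336.6, 231.0]), (100, [336.8, 227.9]), (110, [336.9, 224.7]), (120, [337.1, 221.5]), (130, [337.2, 218.2])]
```

Two views agree that the fingertips sit about 25–33 mm higher than the nominal TCP suggests, which is why the pads closed above the tabs. I'll touch the tab tops gently (known height, 124 mm) to get the offset; pressing down is harmless.

```bash
for i in 1; do
python3 -m pendant '0 0 .001 0;0 0 0 0' | egrep 'eef|^force'
python3 -m pendant '0 0 .001 0;0 0 0 0' | egrep 'eef|^force'
python3 -m pendant '0 0 .001 0;0 0 0 0' | egrep 'eef|^force'
python3 -m pendant '0 0 .001 0;0 0 0 0' | egrep 'eef|^force'
done
```

```text
eef_pos: [542.6, 60.3, 87.4]
force: [-0.7, -0.8, -0.4]
eef_pos: [542.7, 60.3, 86.9]
force: [-1.7, 0.1, 4.6]
eef_pos: [543.0, 60.2, 86.8]
force: [-3.7, 0.2, 11.1]
eef_pos: [543.2, 60.2, 86.6]
force: [-5.5, 0.5, 18.2]
```

```bash
python3 -m pendant '0 0 -.02 0;0 0 0 0;0 0 0 0;0 0 0 0;0 0 0 0' 1 20;python3 -m pendant '0 0 .02 0;0 0 .015 0;0 0 .01 0;0 0 .0 0'
python3 - <<'E'
from h import *
err(542.3,60.7,53,68.2);print(ctrl.sense()['force'])
E
```

```text
time_s: 6.48
eef_pos: [542.4, 60.3, 104.0]
ee_rot: [-0.0, 0.189, 0.982, -0.0]
force: [0.3, -1.0, 0.1]
grip_width: 1.0
grip_force: 0.0
time_s: 6.98
eef_pos: [542.3, 60.3, 58.9]
ee_rot: [-0.001, 0.189, 0.982, -0.0]
force: [-1.0, -0.5, 0.2]
grip_width: 0.999
grip_force: 0.0
t 6.975 tcp [542.3  60.3  58.9] delta tool mm [0.1 0.4 5.9] tool yaw rad -0.0 q [-0.1   0.5   1.6  -0.    1.04 -1.29]
[-1.03504974 -0.54175175  0.17971618]
```

```bash
python3 -m pendant '0 0 .003 0;0 0 .002 0;0 0 0 0;0 0 0 0;0 0 0 0;0 0 0 0' 0.65 20; python3 -m pendant '0 0 0 0;0 0 0 0;0 0 0 0;0 0 0 0' 0.4 20;python3 - <<'E'
from h import *
print(ctrl.sense()['wrist_torque'])
c=cap('scene','scene7.png');im=cv2.imread('pics/scene7.png').astype(int);v=im.max(2);r=im[...,2]-im[...,1]>35
for row in range(186,250,2):
    print(row,''.join('R' if r[row,k] else '#' if v[row,k]<55 else '+' if v[row,k]<90 else '.' for k in range(310,370)))
E
```

```text
time_s: 7.72
eef_pos: [543.0, 60.2, 54.9]
ee_rot: [0.0, 0.189, 0.982, 0.0]
force: [1.8, 0.2, 5.3]
grip_width: 0.649
grip_force: 4.2
time_s: 8.22
eef_pos: [543.1, 60.3, 55.4]
ee_rot: [0.001, 0.189, 0.982, 0.0]
force: [-1.0, 0.3, 10.4]
grip_width: 0.52
grip_force: 19.5
[-0.0022103   0.21753191 -0.02314448]
186 .............+#######################+......................
188 ..............######################+.......................
190 ..............+###+##################.......................
192 ...............######################.......................
194 ...............+#####################.......................
196 ................###########++++.+###........................
198 ..................+########+....+###........................
200 .................###########.....###........................
202 .................RR##RR#####+....+##........................
204 .................RR#########+....+##........................
206 .................+R##########+....+#++......................
208 .................+R#####+#####+....+##+.....................
210 ..........
[... 585 characters left out ...]
.+RRRRRRRRRR++#######+RRRRRR.............++.......
230 .............RRRRRRRRRR+#RRRRRRRRRRRRR......+...............
232 .............++RRRRRRRRRRRRRRRRRRRR........+................
234 ...+............+RRRRRRRRRRRRRRR+........++.................
236 ....................+++RRRRRR+....+...++++..................
238 ...............................+++.+++++...............+++++
240 ....+.................+++.......+..++..........+++.....+++++
242 ....+........................................++++++.....++++
244 .....+.........................+++++++++#####++++#+.....++++
246 .....+..++.......+++++++++########++#+##+###+++++++.....++++
248 ......++++++++#+++#+#+##++####+#+++++++..........+.+++++++++
```

```bash
cat > st.py <<'E'
from h import *
s=ctrl.sense();q=s['ee_rot'];R=Ro.from_quat([q[1],q[2],q[3],q[0]]).as_matrix()
print('t',s['time_s'],'yaw turned',round(np.degrees(np.arctan2(R[1,1],R[0,1]))-68.2,1),'F',s['force'].round(1),'T',s['wrist_torque'].round(2),'w',round(s['grip_width'],3),s['grip_force'],s['eef_pos'].round(1))
E
python3 -m pendant '0 0 -.001 -.03;0 0 0 -.03;0 0 0 0' >/dev/null; python3 st.py; python3 -m pendant '0 0 0 -.04;0 0 0 -.05;0 0 0 0'>/dev/null; python3 st.py
```

```text
t 8.65 yaw turned 3.5 F [0.4 0.8 5.7] T [ 0.01  0.04 -0.05] w 0.514 21.59414291381836 [542.7  60.3  55.6]
t 9.025 yaw turned 8.7 F [0.1 0.6 5.4] T [0.   0.03 0.04] w 0.516 21.576653122901917 [542.7  60.3  55.6]
```

```bash
python3 -m pendant '0 0 0 -.06;0 0 0 -.06;0 0 0 -.06;0 0 0 0' >/dev/null; python3 st.py; python3 -m pendant '0 0 0 -.06;0 0 0 -.06;0 0 0 -.06;0 0 0 0'>/dev/null; python3 st.py;  python3 -c "
from h import *
c=cap('scene','scene8.png');I=cv2.resize(c['color'][165:245,295:375,::-1],None,fx=7,fy=7,interpolation=2)
cv2.imwrite('pics/c8.png',(255*(I/255.)**.45).astype(np.uint8))"
```

```text
t 9.525 yaw turned 19.0 F [-0.6  0.4  5.6] T [ 0.06 -0.03  0.06] w 0.513 21.582505702972412 [542.7  60.3  55.6]
t 10.025 yaw turned 29.3 F [-0.8  0.   6.3] T [ 0.08 -0.02  0.01] w 0.516 21.593689620494843 [542.7  60.3  55.6]
```

View pics/c8.png

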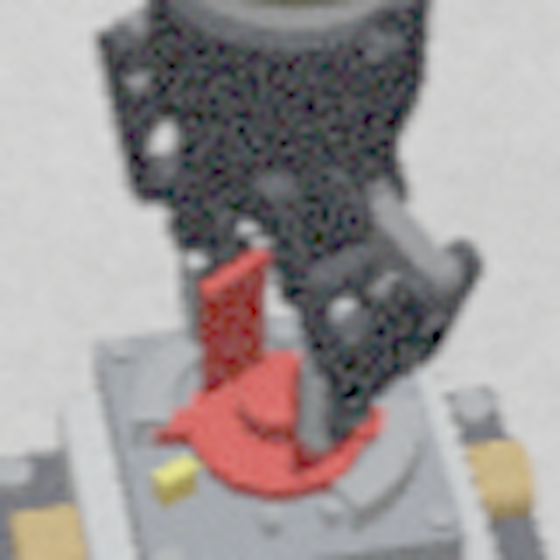

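The pads (about (320,410)) hold the tabs and the cap has turned with them; its ear at (170,435) is nearing the yellow stop at (175,480). Next: small steps, checking torque after each.

```bash
python3 -m pendant '0 0 0 -.035;0 0 0 -.035;0 0 0 0' >/dev/null; python3 st.py; python3 -m pendant '0 0 0 -.035;0 0 0 -.035;0 0 0 0'>/dev/null; python3 st.py; python3 -m pendant '0 0 0 -.03;0 0 0 0;0 0 0 0'>/dev/null; python3 st.py; python3 -m pendant '0 0 0 -.03;0 0 0 0;0 0 0 0'>/dev/null; python3 st.py
```

```text
t 10.45 yaw turned 33.3 F [0.  0.4 5.5] T [0.08 0.04 0.05] w 0.513 21.594628393650055 [542.7  60.3  55.6]
t 10.825 yaw turned 37.3 F [1.2 0.8 5.1] T [0.   0.03 0.05] w 0.512 21.600062549114227 [542.7  60.3  55.6]
t 11.2 yaw turned 39.0 F [-0.   1.   5.4] T [ 0.09 -0.03  0.01] w 0.513 21.60264641046524 [542.7  60.3  55.7]
t 11.575 yaw turned 40.7 F [0.7 0.1 5.8] T [ 0.1   0.02 -0.02] w 0.51 21.60686194896698 [542.7  60.4  55.6]
```

```bash
python3 -m pendant '0 0 0 -.03;0 0 0 0' >/dev/null; python3 st.py; python3 -m pendant '0 0 0 -.03;0 0 0 0'>/dev/null; python3 st.py; python3 -m pendant '0 0 0 -.03;0 0 0 0'>/dev/null; python3 st.py; python3 -m pendant '0 0 0 -.03;0 0 0 0'>/dev/null; python3 st.py
```

```text
t 11.825 yaw turned 42.4 F [0.3 0.7 5.7] T [0.12 0.02 0.  ] w 0.513 21.614836156368256 [542.6  60.4  55.6]
t 12.075 yaw turned 44.2 F [0.7 0.6 5.7] T [ 0.18  0.02 -0.04] w 0.511 21.62451446056366 [542.6  60.4  55.6]
t 12.325 yaw turned 45.9 F [0.1 0.7 6.4] T [ 0.15  0.06 -0.01] w 0.514 21.634082794189453 [542.6  60.5  55.6]
t 12.575 yaw turned 47.6 F [-0.5  1.   6.1] T [ 0.18  0.01 -0.03] w 0.513 21.643922924995422 [542.6  60.5  55.6]
```

```bash
python3 -m pendant '0 0 0 -.03;0 0 0 0' >/dev/null; python3 st.py; python3 -m pendant '0 0 0 -.03;0 0 0 0'>/dev/null; python3 st.py; python3 -m pendant '0 0 0 -.03;0 0 0 0'>/dev/null; python3 st.py
```

```text
t 12.825 yaw turned 49.3 F [-0.9  2.   5.5] T [0.27 0.02 0.04] w 0.51 21.653854250907898 [542.6  60.5  55.6]
t 13.075 yaw turned 51.0 F [-0.8  1.3  5.6] T [0.27 0.08 0.02] w 0.509 21.663852632045746 [542.6  60.6  55.6]
t 13.325 yaw turned 52.7 F [-0.7  2.2  5.7] T [0.31 0.08 0.  ] w 0.51 21.673187613487244 [542.6  60.6  55.6]
```

Run:
```python
from h import *
c=cap('scene','scene9.png');im=cv2.imread('pics/scene9.png').astype(int);v=im.max(2);r=im[...,2]-im[...,1]>35
Y=(im[...,2]>110)&(im[...,1]>100)&(im[...,0]<60)
for row in range(196,244,1):
    print(row,''.join('Y' if Y[row,k] else 'R' if r[row,k] else '#' if v[row,k]<55 else '+' if v[row,k]<90 else '.' for k in range(305,365)))
```

```text
196 ...############################################....+#######+
197 ...+#################...+######################....+########
198 ....################+.......+##################....+########
199 ....+###############..........+###############+....+++######
200 ......++.+##########++..........##############+......+######
201 ...........###########...........+#############.....+#######
202 ...........+#########RRR..........#############.....+#######
203 ............#########RRR..........#############+.....######+
204 ............+#######RRRR..........+#############.....######.
205 .............##+.+#RRRRR..........+#############....######+.
206 .............#+...#RRRR+...........#############+++######+..
207 .............##++#RRRRR+............#####################...
208 .............##+#+RRRRR+.............+##################+...
209 .............##++RRRRRR+.............###################....
210 .............##+#+RRRRR+.............+#################+....
211 .............##+##RRRRR+.............+################+.....
212 ............+##+##RRRRRR+............+################..
[... 1319 characters left out ...]
.....Y....+RRRRRRRRRRRRRRRRR.........++...........
234 .............YY......++RRRRRRRRRRRRRR+........+++...........
235 +.......+..............++RRRRRRRRR++..+......+++............
236 +.........................+++++++......+...++++.............
237 ........................................++++++..............
238 ....................................++..+++++...............
239 .........+..........................+++.++++................
240 .........+.................+++.......+..++..........++......
241 ............................++..............................
242 .........+.......................................+++++++....
243 ...........................................+++++++++++++....
```

```bash
python3 -m pendant '0 0 0 -.025;0 0 0 0' >/dev/null; python3 st.py; python3 -m pendant '0 0 0 -.025;0 0 0 0'>/dev/null; python3 st.py; python3 -m pendant '0 0 0 -.025;0 0 0 0'>/dev/null; python3 st.py
```

```text
t 13.625 yaw turned 54.2 F [-0.4  0.7  6.2] T [ 0.33  0.03 -0.02] w 0.514 21.68126106262207 [542.6  60.6  55.6]
t 13.875 yaw turned 55.6 F [-0.   0.5  5.9] T [ 0.27  0.04 -0.35] w 0.515 21.7238911986351 [542.6  60.6  55.6]
t 14.125 yaw turned 57.0 F [-1.   0.8  5.4] T [ 0.19  0.17 -0.6 ] w 0.513 22.29250967502594 [542.5  60.5  55.6]
```

Tz jumped to -0.6 N·m, so the stop is at about 55°. I'll ease back about 2.5° and lift gently.

```bash
python3 -m pendant '0 0 0 .045;0 0 0 0' >/dev/null; python3 st.py; python3 -m pendant '0 0 -.0015 0;0 0 0 0'>/dev/null; python3 st.py; python3 -m pendant '0 0 -.0015 0;0 0 0 0'>/dev/null; python3 st.py;python3 -m pendant '0 0 -.0015 0;0 0 0 0'>/dev/null; python3 st.py
```

```text
t 14.375 yaw turned 54.4 F [-0.6  1.6  5.6] T [ 0.28 -0.02 -0.01] w 0.511 21.59344643354416 [542.7  60.6  55.6]
t 14.625 yaw turned 54.4 F [ 1.4  2.4 -4.3] T [ 0.39 -0.42 -0.05] w 0.507 21.247872412204742 [542.3  60.5  56.4]
t 14.875 yaw turned 54.4 F [ 1.   1.7 -4.5] T [ 0.64 -0.15 -0.06] w 0.514 21.085672080516815 [542.2  60.5  58.2]
t 15.125 yaw turned 54.4 F [-0.1  2.5 -3. ] T [ 0.58  0.02 -0.02] w 0.509 21.433165669441223 [542.5  60.4  60.1]
```

```bash
python3 -m pendant '0 0 -.002 0;0 0 -.002 0;0 0 0 0'>/dev/null; python3 st.py;python3 -m pendant '0 0 -.003 0;0 0 -.003 0;0 0 0 0'>/dev/null; python3 st.py;python3 -m pendant '0 0 -.004 0;0 0 -.005 0;0 0 -.006 0;0 0 0 0'>/dev/null; python3 st.py
```

```text
t 15.5 yaw turned 54.4 F [-1.2  2.5 -0.7] T [ 0.68  0.06 -0.04] w 0.51 22.024368345737457 [542.7  60.4  64.4]
t 15.875 yaw turned 54.4 F [-0.6  0.2 -1.7] T [ 0.06 -0.03  0.01] w 0.507 21.827752590179443 [542.9  59.9  70.5]
t 16.375 yaw turned 54.4 F [-0.3  0.9 -1. ] T [-0.04 -0.04 -0.02] w 0.508 21.82746648788452 [542.9  60.2  85.6]
```

```bash
python3 -m pendant '0 0 -.01 0.05;0 0 -.01 .12;0 0 -.01 .15;0 0 -.01 .15;0 0 -.01 .15;0 0 -.01 .15;0 0 0 .12;0 0 0 .06;0 0 0 0;0 0 0 0'>/dev/null; python3 st.py
python3 - <<'E'
from h import *
err(438,-283,145,68.2)
E
```

```text
t 17.625 yaw turned 0.1 F [ 0.4 -0.1 -1. ] T [-0.02 -0.05  0.03] w 0.511 21.82538151741028 [542.6  60.3 144.9]
t 17.625 tcp [542.6  60.3 144.9] delta tool mm [ -30.1 -357.6   -0. ] tool yaw rad 0.001 q [-0.1   0.4   1.51 -0.    1.23 -1.3 ]
```

```bash
python3 -m pendant '-.003 -.02 0 0;-.003 -.035 0 0;-.003 -.045 0 0;-.003 -.045 0 0;-.003 -.045 0 0;-.003 -.045 0 0;-.003 -.045 0 0;-.003 -.04 0 0;-.003 -.025 0 0;-.003 -.0126 0 0'>/dev/null; python3 -m pendant '0 0 0 0;0 0 0 0' >/dev/null; python3 st.py
python3 - <<'E'
from h import *
err(438,-283,6,68.2)
c=cap('scene');t=cap('top','top10.png')
a=t['color'][150:300,380:510,::-1];b=cap('scene','scene10.png')['color'][:,:,::-1]
u,v=pix(c,[450,-280,40]).astype(int);print(u,v)
b=b[max(v-90,0):v+60,max(0,u-75):u+75]
cv2.imwrite('pics/c10.png',np.hstack([cv2.resize(a,(400,460),interpolation=2),cv2.resize(b,(400,460),interpolation=2)]))
E
```

```text
t 19.125 yaw turned 0.0 F [ 0.1  0.4 -1.2] T [-0.04  0.04 -0.04] w 0.51 21.82833194732666 [ 437.8 -281.9  145. ]
t 19.125 tcp [ 437.8 -281.9  145. ] delta tool mm [ -0.6  -1.  139. ] tool yaw rad 0.001 q [-0.8   0.35  1.59  0.    1.21 -1.99]
289 134
```

View pics/c10.png

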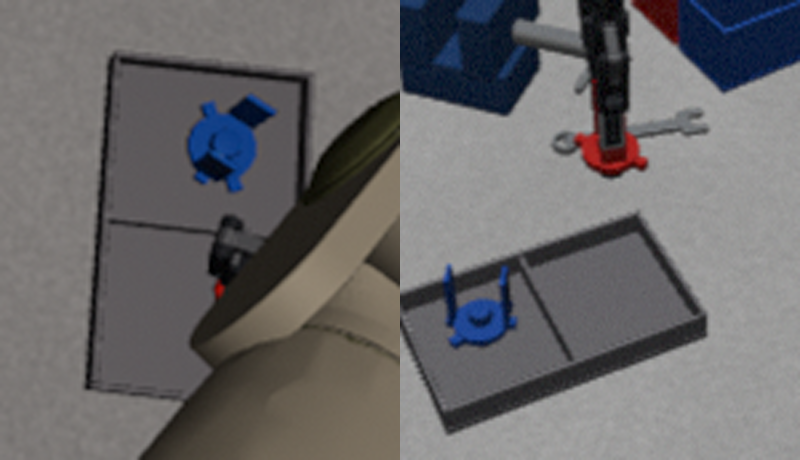

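```bash
python3 -m pendant '0 0 .02 0;0 0 .03 0;0 0 .03 0;0 0 .03 0;0 0 .015 0;0 0 .006 0;0 0 .003 0;0 0 0 0'>/dev/null; python3 st.py; python3 -m pendant '0 0 .002 0;0 0 0 0'>/dev/null; python3 st.py; python3 -m pendant '0 0 .002 0;0 0 0 0'>/dev/null; python3 st.py;  python3 -m pendant '0 0 .001 0;0 0 0 0'>/dev/null; python3 st.py
```

```text
t 20.275 yaw turned -0.0 F [-0.2  1.  -1.9] T [ 0.05 -0.02  0.01] w 0.511 21.81838095188141 [ 437.9 -283.1   11.6]
t 20.525 yaw turned -0.0 F [ 0.7 -0.6 -1.3] T [ 0.03 -0.02 -0.03] w 0.509 21.81745558977127 [ 437.6 -282.9    9.2]
t 20.775 yaw turned -0.0 F [ 0.3 -0.3 -0.4] T [-0.02 -0.    0.04] w 0.508 21.817331314086914 [ 437.5 -282.8    6.9]
t 21.025 yaw turned -0.0 F [-1.9  1.7  6.9] T [ 0.32  0.34 -0.01] w 0.508 23.710555136203766 [ 437.7 -282.9    6.7]
```

```bash
python3 -m pendant '0 0 -.0005 0;0 0 0 0;0 0 0 0;0 0 0 0;0 0 0 0' 0.8>/dev/null; python3 st.py; python3 -m pendant '0 0 0 0;0 0 0 0;0 0 -.02 0;0 0 -.04 0;0 0 -.05 0;0 0 -.05 0;0 0 -.04 0;0 0 0 0' 1 >/dev/null; python3 -m pendant '0 .05 0 0;0 .06 0 0;0 .06 0 0;0 .06 0 0;0 .06 0 0;0 .06 0 0;0 .04 0 0;0 0 0 0' >/dev/null;python3 st.py
python3 - <<'E'
from h import *
t=cap('top','top11.png');b=cap('scene','scene11.png')['color'][:,:,::-1]
for n in('top','scene'):
  for q in('red_cap','blue_cap_center'): print(n,q,[(np.round(k['at']).tolist(),round(k['p'],2)) for k in models.boxes_of(n,q)[:2]])
a=t['color'][150:300,380:510,::-1];b=b[44:194,214:364]
cv2.imwrite('pics/c11.png',np.hstack([cv2.resize(a,(400,460),interpolation=2),cv2.resize(b,(400,460),interpolation=2)]))
E
```

```text
t 21.65 yaw turned -0.0 F [ 0.8 -0.4 -0.7] T [-0.04  0.09  0.04] w 0.799 0.0 [ 437.6 -282.8    6.5]
t 23.65 yaw turned 0.2 F [-0.2 -0.2  0.3] T [-0.03 -0.03 -0.02] w 1.003 0.0 [582.3  81.7 204.6]
top red_cap [([434.0, -284.0, 24.0], 0.69)]
top blue_cap_center [([573.0, -315.0, 24.0], 0.77)]
scene red_cap [([441.0, -275.0, 38.0], 0.93)]
scene blue_cap_center [([577.0, -308.0, 27.0], 0.65)]
```

```bash
python3 -c "
from rig import ctrl
print(ctrl.finish_job())"
```

```text
the job is handed in; nothing more can be done
None
```

The red cap came off after a turn of about 55° to its stop and now stands released in the empty bay, within about 1 cm of its centre by my camera measurements. The blue cap was not moved, and the job is handed in at about 24 s, though no verdict came back.

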